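# Unhook the drilling guide and stand it in the caddy

## Task

Two wooden boards hang on barbed hooks on the bench. Take the drilling guide (the wider one, with three brass-bushed holes near its foot) off its hook by raising it, tilting its top back towards the post and backing it out over the upturned barb, then stand it upright, foot down, on the floor of the caddy's empty slot and let go. Leave the other board hanging.

Things in the scene. Friction and masses are not known exactly. Their poses are not given: they have to be found in the camera images.
- guide: Drilling guide: pale wood board 28 thick (x), 90 wide (y), 200 mm tall (z up), 0.26-0.39 kg. Origin: centre of underside. Square hanging hole 34x34 mm through along x, centred 100 mm above origin; row of 3 brass-bushed holes near the foot. Hangs upright, hole's roof on the hook bar, x along the bar, top edge 226 mm above bench: grip its thickness there from above. Both faces alike.
- hook_stand: Guide's fixed steel stand (twin has other board). Origin: under base 140x110x12 mm; x from post (x=-55, 155 tall) to hook tip, away from robot; z up. Bar 7 mm thick at y=0: axis level at z=140 to x=45, then up at 55 deg to tip x=70, z=176, last 14 mm a barb 11 thick. Guide passes the bend only leaning top-to-post 20-35 deg, hole centred on the bar along level part, then up the bent part.
- caddy_slot (a point): Centre of the floor of the caddy's empty slot, 8 mm above bench, z up. Caddy: fixed plywood box 124x170x80 mm with two slots; the one nearer the robot is full of thin boards (up to 102 mm above bench). The empty slot is 52 mm wide along the point's x, 150 mm long along its y, open on top, its walls rising 72 mm above this point.
- push_board: The other hanging board, to be left alone: same wood, thickness, height and hanging hole, but only 58 mm wide and with a notch cut into its foot and no brass. Origin: centre of its underside, axes as for the guide.
Things that resemble listed ones, but are neither listed nor needed, are in the scene too. What is shaped like the guide but purple is not meant.

How it is judged (in metres and radians):
At the end, for the whole second after the job is handed in: The drilling guide stands at rest in the caddy's empty slot, foot down, its underside within 12 mm of the slot's floor, inside the slot (24 mm across, 40 mm along of its centre), leaning no more than 24 degrees (resting against a slot wall is fine); the other board is within 30 mm of where it hung (x of guide in the frame of caddy_slot between -0.024 and 0.024 m and y of guide in the frame of caddy_slot between -0.04 and 0.04 m and z of guide in the frame of caddy_slot between -0.005 and 0.012 m and angle between guide's own z axis and vertical below 0.42 rad and linear speed of guide below 0.02 m/s and angular speed of guide below 0.2 rad/s and distance of push_board from where it was at the start of the episode below 0.03 m); the robot touches nothing.
It fails at once if the other board is knocked off or carried away (moved 40 mm or more) (distance of push_board from where it was at the start of the episode above 0.04 m).
It also fails if it takes over 59 s, if anything falls off the work surface, if the arm or the gripper's body presses on something with over 40 N, if the wrist force passes 120 N, or if a joint passes its speed limit or range.

## Robot

A 6-joint arm with a two-finger parallel gripper is mounted at the origin on the work surface. World frame = base frame: x ahead of the robot, y to its left, z up, the work surface at z = 0. Lengths are in mm, angles in rad, forces in N, time in s.
With the tool pointing down it reaches from about 350 to 975 mm from the base axis. Payload 7.1 kg.
Tool frame: the origin (TCP) lies at the very end of the fingers, on their centre line; the grasp point (between the pads) lies 19 mm behind it; z points along the fingers, x is the direction in which the jaws open and shut, and the axes are right-handed (so a half turn about z gives the same grasp; the last joint's range is limited). The gripper opens to 88 mm and grips with 3 to 60 N. Pads are 20 mm wide; open, the fingers measure 115 mm over their backs; the gripper's body (75 mm by 178 mm) begins 61 mm behind the grasp point.
Start: joints at [-1.224, 0.423, 1.63, -0, 1.089, -0.019], TCP at [223.577, -583.625, 222.675] pointing down, gripper open.
Joint ranges: [-3, 3], [-0.9, 2.11], [0.09, 2.58], [-1.31, 4.45], [0.11, 2.69], [-2.54, 2.54]. Speed limits (rad/s): [2.39, 2.39, 3.01, 3.14, 3.14, 3.14].

## Interface

Orientations are given as a rotation vector (axis times angle).
In Python, from workcell import ctrl gives the robot as it stands. The module is installed in compiled form; this text tells all that it offers.
- The arm moves only by the tool move_arm, never from a script. Its argument "motion" is a list of rows, each a list of 2 entries, a list of its own where there are three numbers: the shift along the tool's x, y, z normalised to -1 to 1, where 1 is 150 mm, then the turn, a rotation vector about the tool's x, y, z normalised to -1 to 1, where 1 is 60 degrees. In form: [[[x, y, z], [rx, ry, rz]], ...]. A call has exactly 5 rows; each row is the pose to reach, as a shift and turn from the pose commanded when the call began, along the tool's axes at that moment; what a row does not reach only later rows make up. A row lasts 1/8 s, in which the tool goes at most 62.5 mm and 10.7 degrees, less where a joint would pass 70% of its speed; a pose out of reach is approached as far as the arm can. A call with a number of a shift or a turn outside -1 to 1 is refused whole. A call with a gripper value outside its range is refused whole. "gripper" is the opening, from 0 (shut) to 1 (fully open), set as the call begins (left out, the last holds). The fingers move at their own pace and stop on an object; the grip force is fixed at half the most. Time passes only in rows, so rows that repeat a pose let the fingers close, or fill a call up. It gives the time, the measured TCP pose, the force and the opening at its end, in the units of the state.
- ctrl.get_obs(): the state, without advancing time (a new reading comes with each control period).
- ctrl.get_image(name): name is "scene" or "side" or "wrist"; returns a dict with "pixels" (420x560x3 uint8, red, green, blue), "camera_matrix" (3x3 intrinsics, pixels), "D" ([k1, k2, p1, p2, k3] as OpenCV has them; the pictures are not rectified), "R" (3x3) and "t" (3): a world point X has camera coordinates R X + t; the wrist camera has in their place "mount" (4x4, takes a point from camera to tool coordinates, whose origin is the TCP and whose axes are the tool frame's). Camera axes: x right, y down, z forward; pixel columns grow to the right and rows downward; lengths in mm; the calibration is good to about 2 mm. A picture is of the moment at which its call begins: read the wrist's pose just before it. There is no depth.
- ctrl.close_job(): hands the job in, once; it reports no verdict.
Trained networks look in the newest picture that a camera, given by its name, has taken for a name from the list of things; names that differ only in an ending like _2 or _b are one class to them, and where a whole thing is asked for, a point or a joint stands for the part that bears it (a point fixed in the world has none). Each returns a list of dicts, best first, with "p" (0 to 1); they miss things now and then, are a little off and sometimes report something else, mostly with a low value. They report only what shows in the picture. A call takes as long as a camera call. They do not tell look-alikes from the thing itself.
- ctrl.boxes_of(camera, name): "location" ([x, y, z] in mm, in world coordinates, good to about 4 mm: the middle of the surface that is visible of it).
- ctrl.regions_of(camera, name): "mask" (420x560 bool, what is visible of it).
- ctrl.pinpoint(camera, name): "location" ([x, y, z] in mm, in world coordinates, good to about 4 mm: a listed point, or the origin of a listed thing).
The state is a dict: "t": time; "qpos": joint angles; "qvel": joint speeds; "joint_torque": joint torques, N m; "ee_pos": TCP position; "orientation": TCP orientation; "ft_force": force on the tool from outside, world axes, zero at the start; "moment": the same for the moment, N m; "width": finger opening in mm.
Only numpy, scipy, OpenCV 4.12 (cv2) and the standard library are available. Lean on these libraries where they do the work, as an engineer would, in place of code of your own. Each camera call takes 0.05 s, during which the arm holds its last target.

## Working session

There is one attempt and no reset: what is moved stays moved. The work goes in short steps, Python scripts to look and compute and a tool call to move; the robot and the scene stay as the last step left them, time stands still between calls to the robot, and variables do not carry over. Pictures are saved under pics/ and viewed, and the job is handed in when it is done.

Besides the shell and the picture viewer there is one more tool, called by a JSON object that holds its "method" and its "body", one argument or row to a line. move_arm: Moves the arm, as the interface text tells. Its arguments: {"type":"object","properties":{"motion":{"type":"array","items":{"type":"array"}},"gripper":{"type":"number"}},"required":["motion"]}

```bash
mkdir -p pics; cat > h.py <<'E'
import numpy as np, cv2
from workcell import ctrl
from scipy.spatial.transform import Rotation as Rn
def save(cam,fn):
    im=ctrl.get_image(cam); cv2.imwrite('pics/'+fn,im['pixels'][:,:,::-1]); return im
def proj(im,P):
    P=np.atleast_2d(np.array(P,float)); 
    r=cv2.Rodrigues(np.array(im['R'],float))[0]
    return cv2.projectPoints(P,r,np.array(im['t'],float),np.array(im['camera_matrix'],float),np.array(im['D'],float))[0][:,0]
E
python3 - <<'E'
from h import *
o=ctrl.get_obs(); print({k:np.round(v,3) for k,v in o.items()})
for c in ['scene','side','wrist']:
    im=save(c,c+'0.png')
    for n in ['guide','hook_stand','caddy_slot','push_board']:
        print(c,n,[(np.round(d['location'],1).tolist(),round(d['p'],2)) for d in ctrl.pinpoint(c,n)])
    if 'R' in im: print(c, -np.array(im['R']).T@im['t'])
print(ctrl.get_obs()['t'])
E
```

```text
{'t': np.float64(0.0), 'qpos': array([-1.224,  0.424,  1.631, -0.   ,  1.089, -0.019]), 'qvel': array([-0.   ,  0.001,  0.003, -0.001,  0.   ,  0.001]), 'joint_torque': array([-1.0000e-03, -5.4463e+01, -2.7367e+01,  6.4000e-02,  2.3000e-02,
       -0.0000e+00]), 'ee_pos': array([ 223.395, -583.125,  221.92 ]), 'orientation': array([-2.588e+00,  1.780e+00,  2.000e-03]), 'ft_force': array([-0.779, -0.251, -0.742]), 'moment': array([ 0.028,  0.077, -0.018]), 'width': np.float64(87.823)}
scene guide [([485.5, 248.5, 27.9], 0.71), ([363.2, 381.1, -1.1], 0.7)]
scene hook_stand [([502.4, 258.5, 1.3], 0.63)]
scene caddy_slot [([588.3, 13.7, 5.7], 0.61)]
scene push_board [([483.6, -276.5, 28.0], 0.88)]
scene [ 819.40222253 -227.20762952  772.40694692]
side guide [([488.8, 253.1, 28.6], 0.92), ([366.4, 378.2, 0.7], 0.64)]
side hook_stand [([503.7, 259.6, -0.8], 0.96)]
side caddy_slot [([586.4, 12.8, 13.5], 0.59)]
side push_board [([478.7, -274.0, 22.3], 0.59)]
side [438.38047973 653.45478517 760.19364701]
wrist guide []
wrist hook_stand []
wrist caddy_slot []
wrist push_board []
0.75
```

View pics/scene0.png

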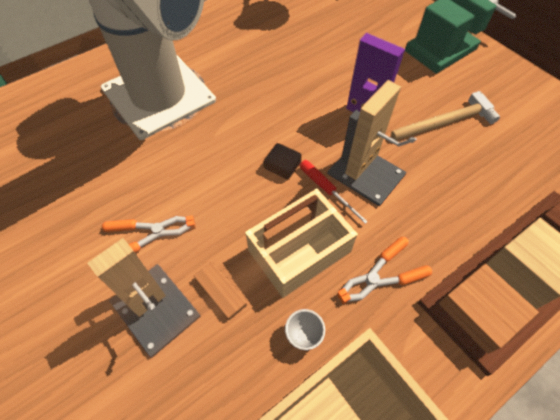

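View pics/side0.png

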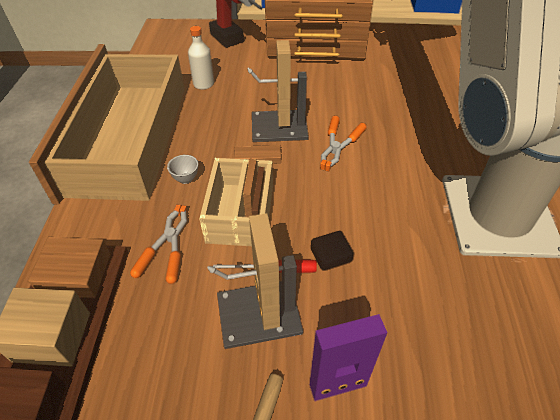

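```bash
python3 - <<'E'
from h import *
from scipy.optimize import minimize
s=cv2.imread('pics/scene0.png'); d=cv2.imread('pics/side0.png')
a=cv2.resize(s[70:300,230:430],None,fx=3,fy=3,interpolation=cv2.INTER_CUBIC)[:600]
cv2.imwrite('pics/s_crop.png',cv2.resize(s[70:300,230:430],(520,598),interpolation=cv2.INTER_CUBIC))
cv2.imwrite('pics/d_crop.png',cv2.resize(d[150:360,180:320],(400,600),interpolation=cv2.INTER_CUBIC))
import pickle
D={}
for c in ['scene','side']:
    im=ctrl.get_image(c); D[c]={'im':im}
    for n in ['guide','hook_stand','caddy_slot','push_board']:
        r=ctrl.regions_of(c,n); D[c][n]=r
        for q in r:
            m=np.array(q['mask']); ys,xs=np.nonzero(m); print(c,n,round(q['p'],2),m.sum(),xs.min(),xs.max(),ys.min(),ys.max())
pickle.dump(D,open('D.pkl','wb'))
E
```

```text
scene guide 0.95 2661 346 403 32 111
scene guide 0.77 2439 347 400 80 178
scene hook_stand 0.9 2547 327 415 111 205
scene caddy_slot 0.87 6954 246 357 189 296
scene push_board 0.75 2687 90 163 240 315
side guide 0.93 2439 249 279 214 328
side guide 0.77 4532 311 386 315 400
side hook_stand 0.89 4368 209 303 256 347
side caddy_slot 0.9 5081 199 272 157 246
side push_board 0.95 1124 276 291 41 125
```

View pics/s_crop.png

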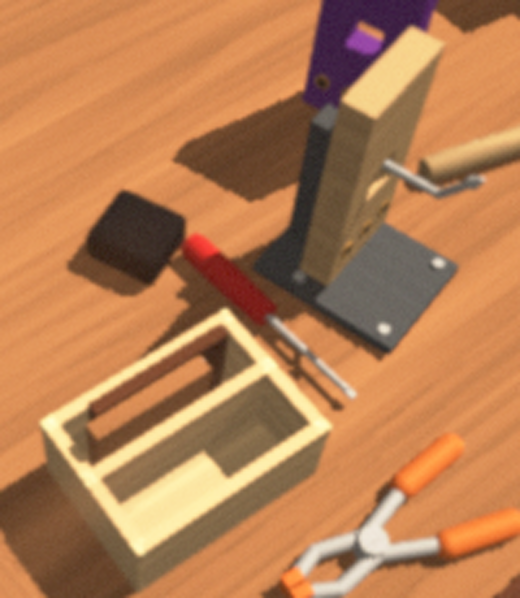

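View pics/d_crop.png

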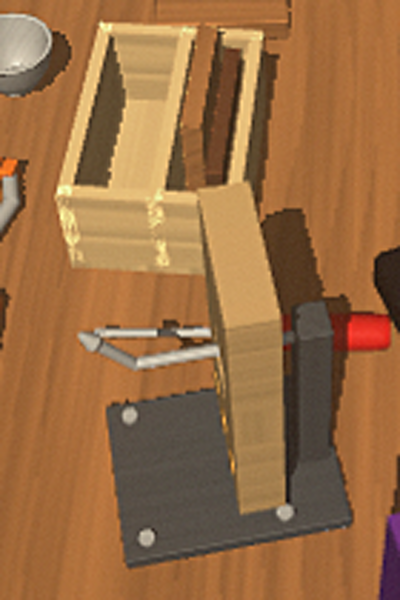

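```bash
cat > fit.py <<'E'
from h import *
import pickle
from scipy.optimize import minimize
D=pickle.load(open('D.pkl','rb'))
def corners(sx,sy,z0,z1,ox=0,oy=0):
    return np.array([[ox+a*sx/2,oy+b*sy/2,z] for a in(-1,1) for b in(-1,1) for z in(z0,z1)])
def place(P,p):
    c,s=np.cos(p[2]),np.sin(p[2]); return np.c_[P[:,0]*c-P[:,1]*s+p[0],P[:,0]*s+P[:,1]*c+p[1],P[:,2]]
S=4
def hullmask(im,P):
    uv=proj(im,P); m=np.zeros((420,560),np.uint8)
    h=cv2.convexHull(uv.astype(np.float32))[:,0]
    cv2.fillConvexPoly(m,np.round(h*256).astype(np.int32),255,cv2.LINE_AA,8); return m/255.
def contourhull(m):
    ys,xs=np.nonzero(m); return
def fit(parts,masks,p0,free_scene=None):
    def cost(p,verbose=False):
        c=0
        for cam,m in masks.items():
            mm=np.zeros((420,560))
            for P in parts: mm=np.maximum(mm,hullmask(D[cam]['im'],place(P,p)))
            w=np.abs(mm-m)
            c+=w.sum()
            if verbose: print(cam,'diff',w.sum(),'of',m.sum())
        return c
    best=None
    for dy in(-.2,0,.2):
        r=minimize(lambda q:cost(q*[1,1,.01]),[p0[0],p0[1],(p0[2]+dy)*100],method='Nelder-Mead',options=dict(initial_simplex=np.array([[p0[0],p0[1],(p0[2]+dy)*100]]*4)+np.array([[0,0,0],[6,0,0],[0,6,0],[0,0,10]]),xatol=.05,fatol=.5))
        if best is None or r.fun<best.fun: best=r
    p=best.x*[1,1,.01]; cost(p,True); return p
def g(cam,n,i=0): return np.array(D[cam][n][i]['mask']).astype(float)
if __name__=='__main__':
    G=corners(28,90,26,226); 
    print('guide',fit([G],{'scene':g('scene','guide',1),'side':g('side','guide',0)},[487,251,.1]))
    print('guide scene',fit([G],{'scene':g('scene','guide',1)},[487,251,.1]))
    print('guide side',fit([G],{'side':g('side','guide',0)},[487,251,.1]))
    C=corners(124,170,0,80)
    print('caddy',fit([C],{'scene':g('scene','caddy_slot'),'side':g('side','caddy_slot')},[565,13,.1]))
    print('caddy scene',fit([C],{'scene':g('scene','caddy_slot')},[565,13,.1]))
    B=corners(58,28,26,226)
    print('push',fit([corners(28,58,26,226)],{'scene':g('scene','push_board'),'side':g('side','push_board')},[482,-275,.1]))
E
python3 fit.py
```

```text
scene diff 300.3294117647059 of 2439.0
side diff 210.14117647058822 of 2439.0
guide [4.87369079e+02 2.53053020e+02 2.37122863e-01]
scene diff 156.91764705882352 of 2439.0
guide scene [4.85662954e+02 2.54985836e+02 3.01168970e-01]
side diff 175.19607843137254 of 2439.0
guide side [4.87728443e+02 2.52689924e+02 2.19594053e-01]
scene diff 181.92941176470592 of 6954.0
side diff 737.5921568627451 of 5081.0
caddy [ 5.61687330e+02  1.86783092e+01 -2.57724706e-02]
scene diff 167.91764705882352 of 6954.0
caddy scene [ 5.61114971e+02  1.91954074e+01 -3.12404017e-02]
scene diff 425.2705882352941 of 2687.0
side diff 125.52941176470588 of 1124.0
push [ 4.81771556e+02 -2.74865345e+02  5.46285054e-02]
```

```bash
cat > ov.py <<'E'
from fit import *
import sys
def box(P): # edges of corners()
    return [(P[i],P[j]) for i in range(8) for j in range(i+1,8) if bin(i^j).count('1')==1]
def overlay(img,im,segs,crop,size,fn,f=4):
    x0,x1,y0,y1=crop
    a=cv2.resize(img[y0:y1,x0:x1],size,interpolation=cv2.INTER_CUBIC)
    fx,fy=size[0]/(x1-x0),size[1]/(y1-y0)
    for (A,B,col) in segs:
        uv=proj(im,[A,B]); uv=((uv+0.5-[x0,y0])*[fx,fy]-.5)
        cv2.line(a,tuple(int(v) for v in np.round(uv[0]*16)),tuple(int(v) for v in np.round(uv[1]*16)),col,1,cv2.LINE_AA,4)
    cv2.imwrite('pics/'+fn,a)
def stand_segs(p,col=(0,255,255)):
    L=[(a,b,col) for a,b in box(place(corners(140,110,0,12),p))]
    bar=place(np.array([[-55,0,140],[45,0,140],[70,0,176.]]),p)
    L+= [(bar[0],bar[1],col),(bar[1],bar[2],col)]
    return L
def guide_segs(p,col=(255,0,0),w=90):
    L=[(a,b,col) for a,b in box(place(corners(28,w,26,226),p))]
    return L
def caddy_segs(p,col=(0,0,255)):
    return [(a,b,col) for a,b in box(place(corners(124,170,0,80),p))]
def slot_segs(p,col=(255,0,255)):
    return [(a,b,col) for a,b in box(place(corners(52,150,8,80),p))]
if __name__=='__main__':
    yaw=float(sys.argv[1]); st=[float(sys.argv[2]),float(sys.argv[3]),yaw]; gd=[float(sys.argv[4]),float(sys.argv[5]),yaw]
    cd=[float(v) for v in sys.argv[6:9]]; off=float(sys.argv[9])
    sl=[cd[0]+off*np.cos(cd[2]),cd[1]+off*np.sin(cd[2]),cd[2]]
    segs=stand_segs(st)+guide_segs(gd)+caddy_segs(cd)+slot_segs(sl)
    overlay(cv2.imread('pics/scene0.png'),D['scene']['im'],segs,(235,425,80,300),(518,600),sys.argv[10]+'s.png')
    overlay(cv2.imread('pics/side0.png'),D['side']['im'],segs,(190,320,150,355),(380,600),sys.argv[10]+'d.png')
E
python3 ov.py 0.25 503 259 487 253 561.4 18.9 -.028 27 ov1
```

```text
(no output)
```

View pics/ov1s.png

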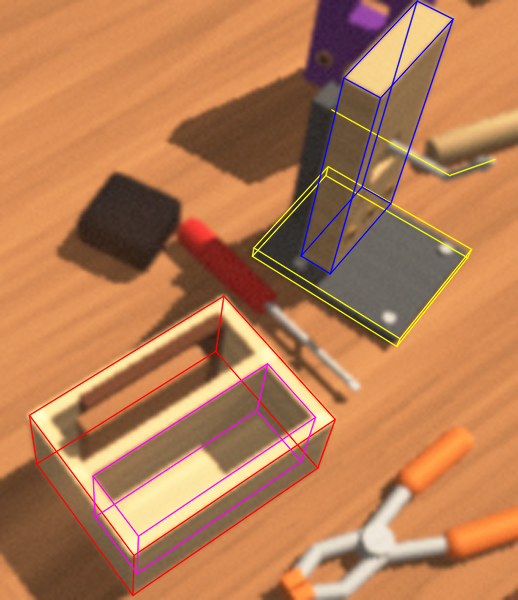

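View pics/ov1d.png

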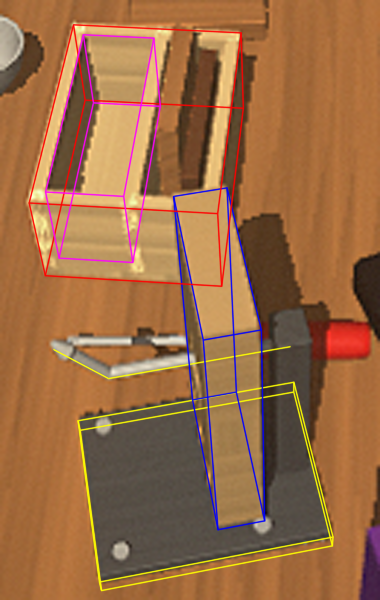

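```bash
python3 - <<'E'
from ov import *
overlay(cv2.imread('pics/scene0.png'),D['scene']['im'],[],(320,420,110,210),(600,600),'z1.png')
overlay(cv2.imread('pics/side0.png'),D['side']['im'],[],(200,310,240,350),(600,600),'z2.png')
E
```

```text
(no output)
```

View pics/z1.png

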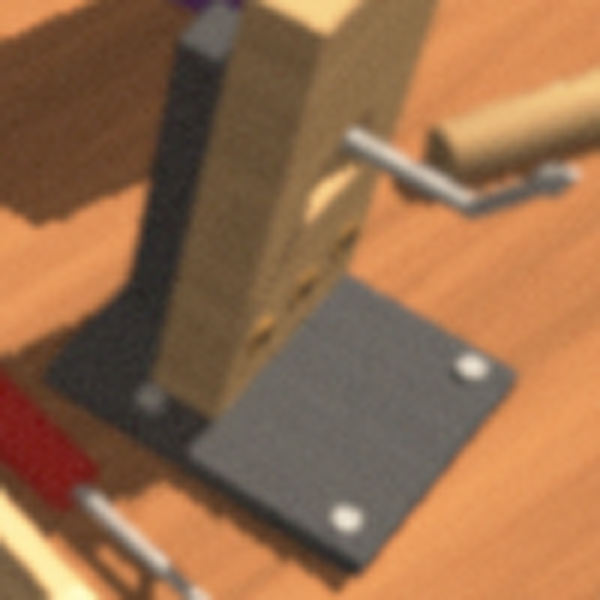

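View pics/z2.png

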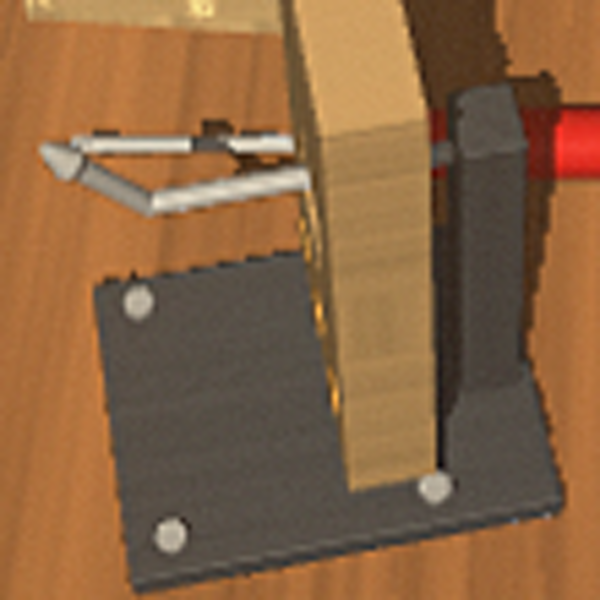

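```bash
cat > lsq.py <<'E'
from fit import *
from scipy.optimize import least_squares
def z1(x,y): return ('scene',320+(x+.5)/6-.5,110+(y+.5)/6-.5)
def z2(x,y): return ('side',200+(x+.5)*110/600-.5,240+(y+.5)*110/600-.5)
def sc(x,y): return ('scene',230+(x+.5)/2.6-.5,70+(y+.5)/2.6-.5)
st=[((70,55,12),z1(518,372)),((70,-55,12),z1(360,562)),((-70,-55,12),z1(45,378)),((45,0,140),z1(472,203)),((70,0,176),z1(578,172)),
((70,-55,12),z2(97,285)),((70,55,12),z2(133,578)),((-70,55,12),z2(563,497)),((45,0,140),z2(150,203)),((70,0,176),z2(45,148))]
gd=[((14,45,26),z2(350,492)),((-14,45,26),z2(435,480)),((14,45,226),z2(330,138)),((-14,45,226),z2(425,118)),
((-14,-45,26),z1(157,388)),((14,-45,26),z1(215,418)),((-14,-45,226),sc(342,97)),((14,-45,226),sc(376,120)),((14,45,226),sc(443,45)),((-14,45,226),sc(408,28))]
def go(pts,p0,n,fixyaw=None):
    def res(p):
        r=[]
        for P,(c,u,v) in pts:
            uv=proj(D[c]['im'],place(np.array([P],float),p))[0]; r+=[uv[0]-u,uv[1]-v]
        return np.array(r)
    s=least_squares(res,p0,x_scale=[1,1,.01],loss='soft_l1')
    print(n,np.round(s.x,3)); print(np.round(res(s.x).reshape(-1,2),1).tolist()); return s.x
S=go(st,[503,259,.25],'stand'); G=go(gd,[487,252,.25],'guide')
go([p for p in st if p[1][0]=='scene'],S,'st scene');go([p for p in st if p[1][0]=='side'],S,'st side')
c,s=np.cos(S[2]),np.sin(S[2]); d=G[:2]-S[:2]; print('guide in stand',c*d[0]+s*d[1],-s*d[0]+c*d[1])
E
python3 lsq.py
```

```text
stand [5.02944e+02 2.55290e+02 2.54000e-01]
[[0.3, -0.0], [0.5, 1.3], [-0.7, -1.3], [-0.2, 1.3], [-1.0, 0.5], [-1.0, -0.2], [-0.0, 0.9], [0.8, 0.1], [-0.1, 0.1], [0.4, 0.3]]
guide [4.87681e+02 2.52163e+02 2.57000e-01]
[[0.2, 0.3], [0.5, -0.7], [-1.2, 0.3], [1.2, 0.4], [-0.8, -0.4], [0.3, 1.1], [-0.6, 1.7], [-0.1, 0.1], [0.4, -0.2], [0.6, -0.2]]
st scene [5.02528e+02 2.55921e+02 2.67000e-01]
[[0.3, -0.7], [1.1, 0.9], [-0.6, -1.1], [0.1, 0.8], [-0.6, -0.1]]
st side [5.02977e+02 2.54955e+02 2.48000e-01]
[[-0.8, -0.5], [-0.2, 0.5], [0.6, 0.2], [-0.1, -0.2], [0.4, -0.1]]
guide in stand -15.558873078422184 0.809120284147137
```

```bash
cat > pl.py <<'E'
from h import *
import json,os
# commanded pose tracking
def load():
    d=json.load(open('cmd.json')); return np.array(d['p']),Rn.from_rotvec(d['r'])
def store(p,R): json.dump(dict(p=list(p),r=list(R.as_rotvec())),open('cmd.json','w'))
def down(yaw,tilt=0,basis=None):
    # tool z down, x at yaw; tilt: top (tool back) leans toward -x (yaw dir)
    c,s=np.cos(yaw),np.sin(yaw)
    R=np.array([[c,s,0],[s,-c,0],[0,0,-1]]).T
    y=np.array([-s,c,0]) # rotate about -y (left) leans top to -x
    return Rn.from_rotvec(-tilt*y)*Rn.from_matrix(R)
def plan(targets,sync=None):
    """targets: list of 5 (p,R). prints rows"""
    p0,R0=load()
    if sync is not None: p0,R0=sync
    rows=[]
    for p,R in targets:
        s=R0.inv().apply(np.array(p)-p0)/150; t=(R0.inv()*R).as_rotvec()/np.radians(60)
        rows.append([np.round(s,3).tolist(),np.round(t,3).tolist()])
    s,t=np.array(rows[-1][0]),np.array(rows[-1][1])
    print(json.dumps(rows)); print('max',np.abs([s,t]).max())
    store(p0+R0.apply(s*150),R0*Rn.from_rotvec(t*np.radians(60)))
def interp(a,b,n=5,hold=0):
    """a,b poses -> 5 rows, last `hold` repeat"""
    m=n-hold; out=[]
    for i in range(1,m+1):
        f=i/m; d=(a[1].inv()*b[1]).as_rotvec()
        out.append((np.array(a[0])*(1-f)+np.array(b[0])*f,a[1]*Rn.from_rotvec(d*f)))
    return out+[out[-1]]*hold
def chk():
    o=ctrl.get_obs(); p,R=load()
    Rm=Rn.from_rotvec(o['orientation'])
    print('t',o['t'],'ee',np.round(o['ee_pos'],1),'cmd',np.round(p,1),'dp',np.round(o['ee_pos']-p,1),'dR',np.round(np.degrees((R.inv()*Rm).as_rotvec()),2),'F',np.round(o['ft_force'],1),'w',round(float(o['width']),1),'q',np.round(o['qpos'],2))
E
python3 - <<'E'
from pl import *
R0=Rn.from_rotvec([-2.588,1.780,.002]); x=R0.apply([1,0,0]); print(x,R0.apply([0,0,1]),np.degrees(np.arctan2(x[1],x[0])))
store([223.577,-583.625,222.675],down(np.arctan2(x[1],x[0])))
a=load(); b=(np.array([330,-480,360.]),down(a[0][0]*0+np.radians(-55)))
plan(interp(a,b))
E
```

```text
[ 0.35772223 -0.93382705 -0.00136101] [-7.37478474e-04  1.17494595e-03 -9.99999038e-01] -69.03960347620227
[[[-0.078, -0.182, -0.183], [-0.0, 0.0, -0.047]], [[-0.157, -0.364, -0.366], [-0.0, 0.0, -0.094]], [[-0.235, -0.546, -0.549], [-0.0, 0.0, -0.14]], [[-0.313, -0.728, -0.732], [-0.0, 0.0, -0.187]], [[-0.391, -0.91, -0.915], [-0.0, 0.0, -0.234]]]
max 0.915
```

{"method": "move_arm", "body": {
  "motion": [
    [[-0.078, -0.182, -0.183], [0, 0, -0.047]],
    [[-0.157, -0.364, -0.366], [0, 0, -0.094]],
    [[-0.235, -0.546, -0.549], [0, 0, -0.14]],
    [[-0.313, -0.728, -0.732], [0, 0, -0.187]],
    [[-0.391, -0.91, -0.915], [0, 0, -0.234]]
  ],
  "gripper": 1
}}

```text
t: 1.88
ee_pos: [330.7, -479.2, 360.9]
orientation: [2.788, -1.448, 0.0]
ft_force: [1.9, 0.1, -0.5]
width: 87.8
```

```bash
sed -i 's/def plan(targets,sync=None):/def plan(targets,sync=None,nd=3):/; s/np.round(s,3)/(np.round(s,nd)+0.0)/; s/np.round(t,3)/(np.round(t,nd)+0.0)/' pl.py; python3 - <<'E'
from pl import *
chk()
a=load(); b=(np.array([420,-370,400.]),down(np.radians(-41)))
plan(interp(a,b),nd=2)
E
```

```text
t 1.875 ee [ 330.7 -479.2  360.9] cmd [ 330.1 -480.   359.9] dp [0.6 0.8 1. ] dR [ 0.    0.01 -0.09] F [ 1.9  0.1 -0.5] w 87.8 q [-0.99  0.23  1.58  0.    1.33 -0.03]
[[[-0.05, -0.18, -0.05], [0.0, 0.0, -0.05]], [[-0.1, -0.36, -0.11], [0.0, 0.0, -0.09]], [[-0.15, -0.55, -0.16], [0.0, 0.0, -0.14]], [[-0.21, -0.73, -0.21], [0.0, 0.0, -0.19]], [[-0.26, -0.91, -0.27], [0.0, 0.0, -0.23]]]
max 0.91
```

```bash
python3 - <<'E'
from pl import *
for p,y in [((490,-240,400.),-26),((520,-100,400),-11),((525,35,400),1),((515,160,390),9)]:
    plan(interp(load(),(np.array(p),down(np.radians(y)))),nd=2)
E
```

```text
[[[-0.04, -0.19, 0.0], [0.0, 0.0, -0.05]], [[-0.09, -0.38, 0.0], [0.0, 0.0, -0.1]], [[-0.13, -0.58, 0.0], [0.0, 0.0, -0.15]], [[-0.17, -0.77, 0.0], [0.0, 0.0, -0.2]], [[-0.22, -0.96, 0.0], [0.0, 0.0, -0.25]]]
max 0.96
[[[-0.05, -0.19, 0.0], [0.0, 0.0, -0.05]], [[-0.09, -0.37, 0.0], [0.0, 0.0, -0.1]], [[-0.14, -0.56, 0.0], [0.0, 0.0, -0.15]], [[-0.18, -0.74, 0.0], [0.0, 0.0, -0.2]], [[-0.23, -0.93, 0.0], [0.0, 0.0, -0.25]]]
max 0.93
[[[-0.03, -0.18, 0.0], [0.0, 0.0, -0.04]], [[-0.06, -0.35, 0.0], [0.0, 0.0, -0.08]], [[-0.09, -0.53, 0.0], [0.0, 0.0, -0.12]], [[-0.11, -0.71, 0.0], [0.0, 0.0, -0.16]], [[-0.14, -0.88, 0.0], [0.0, 0.0, -0.2]]]
max 0.88
[[[-0.01, -0.17, 0.01], [0.0, 0.0, -0.03]], [[-0.02, -0.34, 0.03], [0.0, 0.0, -0.05]], [[-0.03, -0.5, 0.04], [0.0, 0.0, -0.08]], [[-0.05, -0.67, 0.06], [0.0, 0.0, -0.11]], [[-0.06, -0.84, 0.07], [0.0, 0.0, -0.14]]]
max 0.84
```

{"method": "move_arm", "body": {
  "motion": [
    [[-0.05, -0.18, -0.05], [0.0, 0.0, -0.05]],
    [[-0.1, -0.36, -0.11], [0.0, 0.0, -0.09]],
    [[-0.15, -0.55, -0.16], [0.0, 0.0, -0.14]],
    [[-0.21, -0.73, -0.21], [0.0, 0.0, -0.19]],
    [[-0.26, -0.91, -0.27], [0.0, 0.0, -0.23]]
  ]
}}

```text
t: 2.5
ee_pos: [419.9, -368.9, 400.6]
orientation: [-2.942, 1.103, 0.0]
ft_force: [-0.2, -0.1, -0.4]
width: 87.9
```

{"method": "move_arm", "body": {
  "motion": [
    [[-0.04, -0.19, 0.0], [0.0, 0.0, -0.05]],
    [[-0.09, -0.38, 0.0], [0.0, 0.0, -0.1]],
    [[-0.13, -0.58, 0.0], [0.0, 0.0, -0.15]],
    [[-0.17, -0.77, 0.0], [0.0, 0.0, -0.2]],
    [[-0.22, -0.96, 0.0], [0.0, 0.0, -0.25]]
  ]
}}

```text
t: 3.12
ee_pos: [489.9, -238.8, 400.5]
orientation: [3.06, -0.709, 0.0]
ft_force: [0.7, 0.6, -0.4]
width: 87.9
```

{"method": "move_arm", "body": {
  "motion": [
    [[-0.05, -0.19, 0.0], [0.0, 0.0, -0.05]],
    [[-0.09, -0.37, 0.0], [0.0, 0.0, -0.1]],
    [[-0.14, -0.56, 0.0], [0.0, 0.0, -0.15]],
    [[-0.18, -0.74, 0.0], [0.0, 0.0, -0.2]],
    [[-0.23, -0.93, 0.0], [0.0, 0.0, -0.25]]
  ]
}}

```text
t: 3.75
ee_pos: [520.3, -98.4, 400.5]
orientation: [3.127, -0.304, 0.0]
ft_force: [-0.8, 0.2, 0.4]
width: 87.8
```

{"method": "move_arm", "body": {
  "motion": [
    [[-0.03, -0.18, 0.0], [0.0, 0.0, -0.04]],
    [[-0.06, -0.35, 0.0], [0.0, 0.0, -0.08]],
    [[-0.09, -0.53, 0.0], [0.0, 0.0, -0.12]],
    [[-0.11, -0.71, 0.0], [0.0, 0.0, -0.16]],
    [[-0.14, -0.88, 0.0], [0.0, 0.0, -0.2]]
  ]
}}

```text
t: 4.38
ee_pos: [525.2, 35.2, 400.5]
orientation: [-3.141, -0.024, -0.0]
ft_force: [0.5, -0.4, 1.0]
width: 87.7
```

{"method": "move_arm", "body": {
  "motion": [
    [[-0.01, -0.17, 0.01], [0.0, 0.0, -0.03]],
    [[-0.02, -0.34, 0.03], [0.0, 0.0, -0.05]],
    [[-0.03, -0.5, 0.04], [0.0, 0.0, -0.08]],
    [[-0.05, -0.67, 0.06], [0.0, 0.0, -0.11]],
    [[-0.06, -0.84, 0.07], [0.0, 0.0, -0.14]]
  ]
}}

```text
t: 5.0
ee_pos: [514.2, 160.9, 389.9]
orientation: [-3.131, -0.254, 0.0]
ft_force: [0.2, 0.2, 0.2]
width: 87.7
```

```bash
python3 - <<'E'
from pl import *
chk()
im=save('wrist','w1.png'); np.set_printoptions(precision=3,suppress=True); print(im['mount'],im['camera_matrix'],im['D'])
plan(interp(load(),(np.array([487.6,252.3,290]),down(.255)),hold=1))
E
```

```text
t 5.0 ee [514.2 160.9 389.9] cmd [514.4 160.1 389.9] dp [-0.3  0.8 -0. ] dR [ 0.   -0.   -0.06] F [0.2 0.2 0.2] w 87.7 q [0.28 0.14 1.63 0.   1.37 0.12]
[[   1.       0.       0.       0.203]
 [  -0.       0.97     0.243  -66.604]
 [  -0.      -0.243    0.97  -162.626]
 [   0.       0.       0.       1.   ]] [[341.614   0.    275.848]
 [  0.    341.614 202.889]
 [  0.      0.      1.   ]] [-0.026  0.     0.     0.     0.   ]
[[[-0.02, -0.159, 0.167], [0.0, 0.0, -0.023]], [[-0.039, -0.318, 0.333], [0.0, 0.0, -0.045]], [[-0.059, -0.476, 0.5], [0.0, 0.0, -0.068]], [[-0.078, -0.635, 0.666], [0.0, 0.0, -0.09]], [[-0.078, -0.635, 0.666], [0.0, 0.0, -0.09]]]
max 0.666
```

View pics/w1.png

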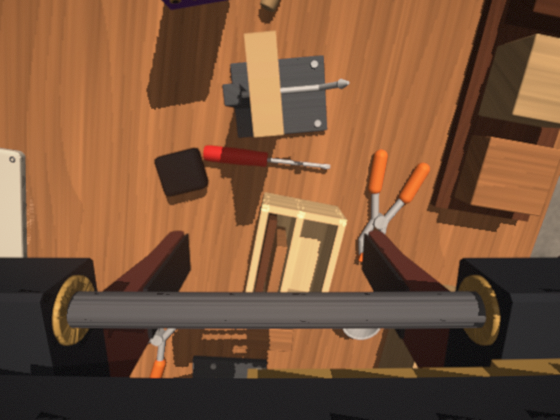

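```bash
cat > wr.py <<'E'
from ov import *
from pl import *
def wim(im,o):
    M=np.array(im['mount'],float); Rt=Rn.from_rotvec(o['orientation']).as_matrix()
    Rwc=Rt@M[:3,:3]; twc=Rt@M[:3,3]+o['ee_pos']
    im=dict(im); im['R']=Rwc.T; im['t']=-Rwc.T@twc; return im
E
python3 - <<'E'
from wr import *
o=ctrl.get_obs(); im=wim(ctrl.get_image('wrist'),o); pickle.dump(im,open('w1.pkl','wb'))
cd=[561.4,18.9,-.028]; sl=[561.4+27,18.2,-.028]
segs=stand_segs([503,255.3,.255])+guide_segs([487.6,252.2,.255])+caddy_segs(cd)+slot_segs(sl)
overlay(im['pixels'][:,:,::-1],im,segs,(200,400,20,220),(600,600),'w1z.png')
E
```

```text
(no output)
```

View pics/w1z.png

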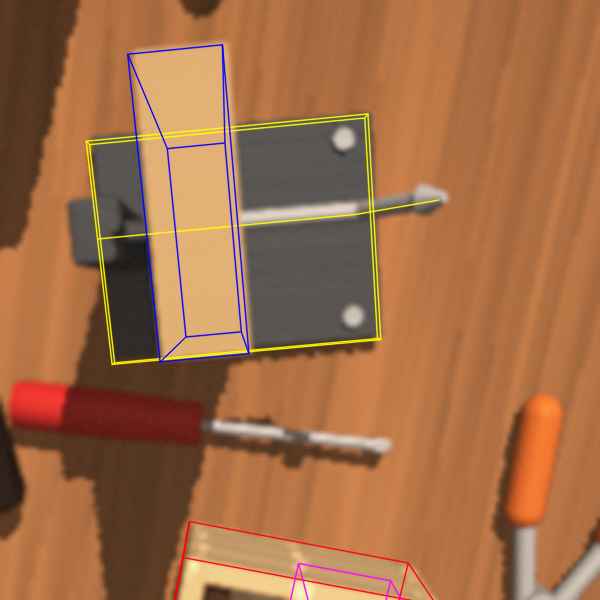

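{"method": "move_arm", "body": {
  "motion": [
    [[-0.02, -0.159, 0.167], [0.0, 0.0, -0.023]],
    [[-0.039, -0.318, 0.333], [0.0, 0.0, -0.045]],
    [[-0.059, -0.476, 0.5], [0.0, 0.0, -0.068]],
    [[-0.078, -0.635, 0.666], [0.0, 0.0, -0.09]],
    [[-0.078, -0.635, 0.666], [0.0, 0.0, -0.09]]
  ]
}}

```text
t: 5.72
ee_pos: [486.5, 252.1, 288.3]
orientation: [3.115, 0.401, -0.006]
ft_force: [0.7, -0.4, 0.1]
width: 87.6
```

```bash
python3 - <<'E'
from wr import *
chk()
o=ctrl.get_obs(); im=wim(ctrl.get_image('wrist'),o)
segs=stand_segs([503,255.3,.255])+guide_segs([487.6,252.2,.255])
overlay(im['pixels'][:,:,::-1],im,segs,(0,560,0,420),(800,600),'w2z.png')
plan(interp(load(),(np.array([487.6,252.3,181.5]),down(.255)),hold=1))
E
```

```text
t 5.725 ee [486.5 252.1 288.3] cmd [487.7 252.3 290. ] dp [-1.2 -0.2 -1.7] dR [-0.05 -0.21 -0.06] F [ 0.7 -0.4  0.1] w 87.6 q [ 0.46  0.24  1.73 -0.    1.17  0.2 ]
[[[0.0, 0.0, 0.181], [0.0, 0.0, 0.0]], [[0.0, 0.0, 0.362], [0.0, 0.0, 0.0]], [[0.0, 0.0, 0.543], [0.0, 0.0, 0.0]], [[0.0, 0.0, 0.724], [0.0, 0.0, 0.0]], [[0.0, 0.0, 0.724], [0.0, 0.0, 0.0]]]
max 0.724
```

View pics/w2z.png

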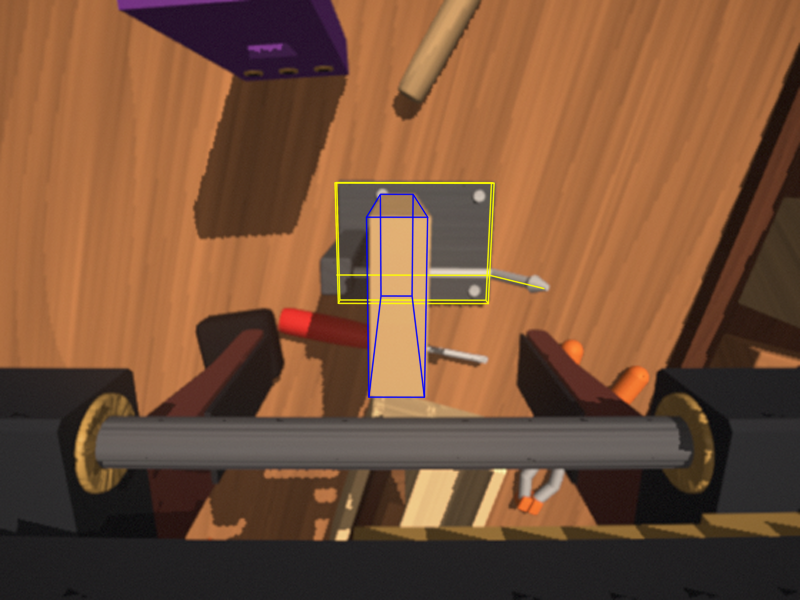

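{"method": "move_arm", "body": {
  "motion": [
    [[0.0, 0.0, 0.181], [0.0, 0.0, 0.0]],
    [[0.0, 0.0, 0.362], [0.0, 0.0, 0.0]],
    [[0.0, 0.0, 0.543], [0.0, 0.0, 0.0]],
    [[0.0, 0.0, 0.724], [0.0, 0.0, 0.0]],
    [[0.0, 0.0, 0.724], [0.0, 0.0, 0.0]]
  ],
  "gripper": 1
}}

```text
t: 6.4
ee_pos: [487.6, 251.0, 181.0]
orientation: [3.115, 0.397, -0.003]
ft_force: [0.0, 0.8, -0.5]
width: 87.9
```

{"method": "move_arm", "body": {
  "motion": [
    [[0, 0, 0], [0, 0, 0]],
    [[0, 0, 0], [0, 0, 0]],
    [[0, 0, 0], [0, 0, 0]],
    [[0, 0, 0], [0, 0, 0]],
    [[0, 0, 0], [0, 0, 0]]
  ],
  "gripper": 0
}}

```text
t: 7.02
ee_pos: [487.7, 252.3, 181.6]
orientation: [-3.116, -0.399, -0.0]
ft_force: [0.7, -0.7, 0.1]
width: 41.1
```

```bash
python3 - <<'E'
from wr import *
chk(); save('scene','s3.png'); save('side','d3.png')
E
```

```text
t 7.025 ee [487.7 252.3 181.6] cmd [487.7 252.3 181.4] dp [0.  0.1 0.2] dR [ 0.    0.01 -0.01] F [ 0.7 -0.7  0.1] w 41.1 q [ 0.46  0.37  1.83 -0.    0.94  0.2 ]
```

View pics/d3.png

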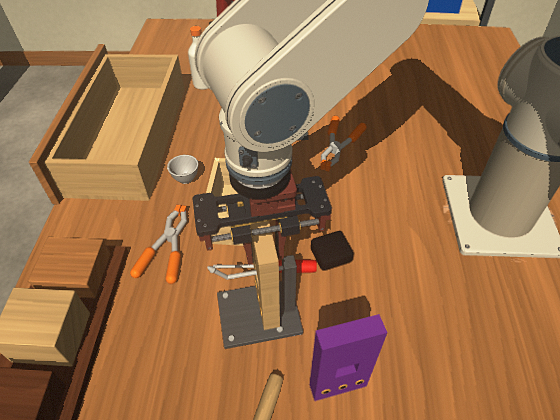

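{"method": "move_arm", "body": {
  "motion": [
    [[0, 0, 0], [0, 0, 0]],
    [[0, 0, 0], [0, 0, 0]],
    [[0, 0, 0], [0, 0, 0]],
    [[0, 0, 0], [0, 0, 0]],
    [[0, 0, 0], [0, 0, 0]]
  ],
  "gripper": 0
}}

```text
t: 7.75
ee_pos: [487.8, 252.4, 181.5]
orientation: [-3.116, -0.399, -0.001]
ft_force: [-0.5, 1.3, 0.7]
width: 27.9
```

```bash
cat >> pl.py <<'E'
SO=np.array([503,255.3]); SY=.255; SG=0.0 # lateral offset
def hp(hx,hz,tilt,lat=None):
    t=np.radians(tilt); x=hx-55*np.sin(t); z=hz+55*np.cos(t)
    l=LAT if lat is None else lat
    c,s=np.cos(SY),np.sin(SY)
    return (np.array([SO[0]+c*x-s*l,SO[1]+s*x+c*l,z]),down(SY,t))
LAT=0.9
E
python3 - <<'E'
from pl import *
chk()
p,R=load(); d=p[:2]-SO; c,s=np.cos(SY),np.sin(SY); print('tcp in stand',c*d[0]+s*d[1],-s*d[0]+c*d[1])
E
```

```text
t 7.75 ee [487.8 252.4 181.5] cmd [487.7 252.3 181.4] dp [0.2 0.1 0.1] dR [0.01 0.02 0.  ] F [-0.5  1.3  0.7] w 27.9 q [0.46 0.37 1.83 0.   0.94 0.2 ]
tcp in stand -15.603564551667244 0.9460331233953281
```

```bash
python3 - <<'E'
from pl import *
plan(interp(load(),hp(-15.6,140,0),hold=1))
plan(interp(load(),hp(12,140,0),hold=1))
E
```

```text
[[[0.0, 0.0, -0.023], [0.0, 0.0, 0.0]], [[0.0, 0.0, -0.045], [0.0, 0.0, 0.0]], [[0.0, 0.0, -0.068], [0.0, 0.0, 0.0]], [[0.0, 0.0, -0.09], [0.0, 0.0, 0.0]], [[0.0, 0.0, -0.09], [0.0, 0.0, 0.0]]]
max 0.09
[[[0.046, 0.0, 0.0], [0.0, 0.0, 0.0]], [[0.092, 0.0, 0.0], [0.0, 0.0, 0.0]], [[0.138, 0.0, 0.0], [0.0, 0.0, 0.0]], [[0.184, 0.0, 0.0], [0.0, 0.0, 0.0]], [[0.184, 0.0, 0.0], [0.0, 0.0, 0.0]]]
max 0.184
```

{"method": "move_arm", "body": {
  "motion": [
    [[0.0, 0.0, -0.023], [0.0, 0.0, 0.0]],
    [[0.0, 0.0, -0.045], [0.0, 0.0, 0.0]],
    [[0.0, 0.0, -0.068], [0.0, 0.0, 0.0]],
    [[0.0, 0.0, -0.09], [0.0, 0.0, 0.0]],
    [[0.0, 0.0, -0.09], [0.0, 0.0, 0.0]]
  ]
}}

```text
t: 8.38
ee_pos: [487.9, 252.4, 195.3]
orientation: [-3.116, -0.399, -0.001]
ft_force: [0.1, -0.8, -2.7]
width: 27.8
```

```bash
python3 - <<'E'
from pl import *
o=ctrl.get_obs(); print(np.round(o['ft_force'],1),np.round(o['ee_pos'],1),o['width'])
im=save('side','d4.png'); s=im['pixels'][:,:,::-1]
cv2.imwrite('pics/d4z.png',cv2.resize(s[190:360,190:330],(494,600),interpolation=cv2.INTER_CUBIC))
E
```

```text
[ 0.1 -0.8 -2.7] [487.9 252.4 195.3] 27.79610992330787
```

View pics/d4z.png

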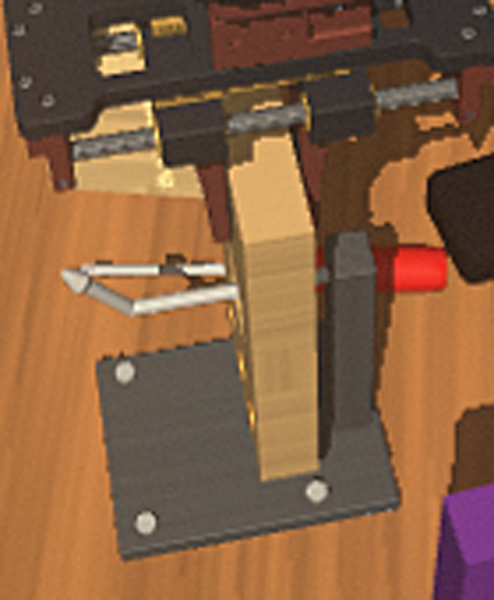

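{"method": "move_arm", "body": {
  "motion": [
    [[0.046, 0.0, 0.0], [0.0, 0.0, 0.0]],
    [[0.092, 0.0, 0.0], [0.0, 0.0, 0.0]],
    [[0.138, 0.0, 0.0], [0.0, 0.0, 0.0]],
    [[0.184, 0.0, 0.0], [0.0, 0.0, 0.0]],
    [[0.184, 0.0, 0.0], [0.0, 0.0, 0.0]]
  ]
}}

```text
t: 9.05
ee_pos: [515.0, 259.3, 194.8]
orientation: [-3.116, -0.399, -0.0]
ft_force: [0.3, -0.2, -2.3]
width: 27.7
```

```bash
python3 - <<'E'
from pl import *
chk()
plan([hp(12,140,7),hp(12,140,14),hp(12,140,21),hp(12,140,27),hp(12,140,27)])
plan([hp(19,140,27),hp(26,140,27),hp(33,140,27),hp(39,140.5,27),hp(39,140.5,27)])
E
```

```text
t 9.05 ee [515.  259.3 194.8] cmd [514.4 259.2 194.9] dp [ 0.6  0.1 -0.1] dR [-0.    0.01  0.01] F [ 0.3 -0.2 -2.3] w 27.7 q [ 0.45  0.39  1.76 -0.    0.99  0.19]
[[[-0.045, 0.0, 0.002], [0.0, 0.117, 0.0]], [[-0.089, 0.0, 0.01], [0.0, 0.233, 0.0]], [[-0.131, 0.0, 0.024], [0.0, 0.35, 0.0]], [[-0.166, 0.0, 0.039], [0.0, 0.45, 0.0]], [[-0.166, 0.0, 0.039], [0.0, 0.45, 0.0]]]
max 0.45
[[[0.041, 0.0, 0.021], [0.0, 0.0, 0.0]], [[0.083, 0.0, 0.043], [0.0, 0.0, 0.0]], [[0.124, 0.0, 0.064], [0.0, 0.0, 0.0]], [[0.161, 0.0, 0.079], [0.0, 0.0, 0.0]], [[0.161, 0.0, 0.079], [0.0, 0.0, 0.0]]]
max 0.161
```

{"method": "move_arm", "body": {
  "motion": [
    [[-0.045, 0.0, 0.002], [0.0, 0.117, 0.0]],
    [[-0.089, 0.0, 0.01], [0.0, 0.233, 0.0]],
    [[-0.131, 0.0, 0.024], [0.0, 0.35, 0.0]],
    [[-0.166, 0.0, 0.039], [0.0, 0.45, 0.0]],
    [[-0.166, 0.0, 0.039], [0.0, 0.45, 0.0]]
  ]
}}

```text
t: 9.68
ee_pos: [487.6, 251.8, 187.8]
orientation: [-2.977, -0.383, -0.708]
ft_force: [0.4, -0.3, -3.4]
width: 27.9
```

```bash
python3 - <<'E'
from pl import *
o=ctrl.get_obs(); print(np.round(o['ft_force'],1),np.round(o['moment'],2),np.round(o['ee_pos'],1),o['width'],hp(12,140,27)[0])
im=save('side','d5.png'); s=im['pixels'][:,:,::-1]
cv2.imwrite('pics/d5z.png',cv2.resize(s[190:360,190:330],(494,600),interpolation=cv2.INTER_CUBIC))
E
```

```text
[ 0.4 -0.3 -3.4] [-0.18  0.36  0.02] [487.6 251.8 187.8] 27.897776421780957 [490.22289181 252.89940582 189.00535883]
```

View pics/d5z.png

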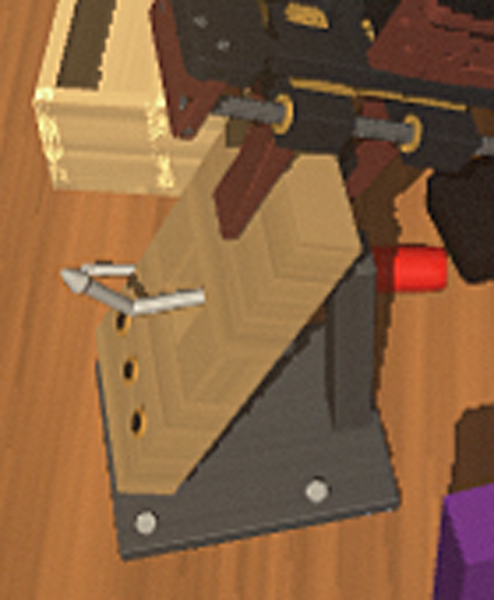

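{"method": "move_arm", "body": {
  "motion": [
    [[0.041, 0.0, 0.021], [0.0, 0.0, 0.0]],
    [[0.083, 0.0, 0.043], [0.0, 0.0, 0.0]],
    [[0.124, 0.0, 0.064], [0.0, 0.0, 0.0]],
    [[0.161, 0.0, 0.079], [0.0, 0.0, 0.0]],
    [[0.161, 0.0, 0.079], [0.0, 0.0, 0.0]]
  ]
}}

```text
t: 10.35
ee_pos: [516.9, 259.8, 189.5]
orientation: [-2.974, -0.38, -0.714]
ft_force: [-0.9, 0.9, -2.2]
width: 28.1
```

```bash
python3 - <<'E'
from pl import *
chk()
im=save('side','d6.png'); s=im['pixels'][:,:,::-1]
cv2.imwrite('pics/d6z.png',cv2.resize(s[190:360,190:330],(494,600),interpolation=cv2.INTER_CUBIC))
im=save('scene','s6.png'); s=im['pixels'][:,:,::-1]
cv2.imwrite('pics/s6z.png',cv2.resize(s[50:220,300:440],(494,600),interpolation=cv2.INTER_CUBIC))
E
```

```text
t 10.35 ee [516.9 259.8 189.5] cmd [516.3 259.7 189.5] dp [0.6 0.1 0. ] dR [-0.01  0.    0.02] F [-0.9  0.9 -2.2] w 28.1 q [ 0.51  0.26  2.07 -0.32  0.37  0.53]
```

View pics/d6z.png

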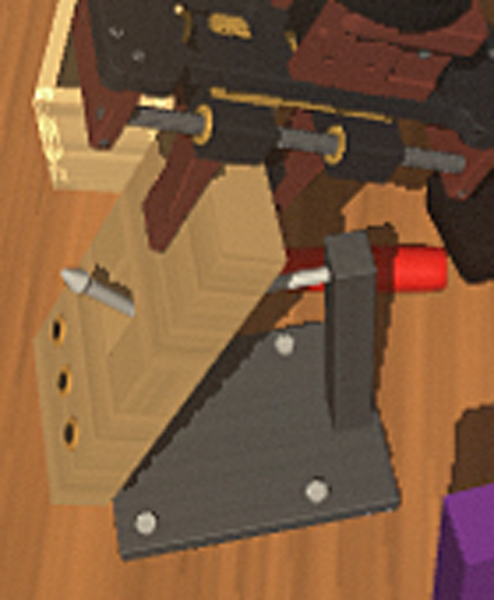

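View pics/s6z.png

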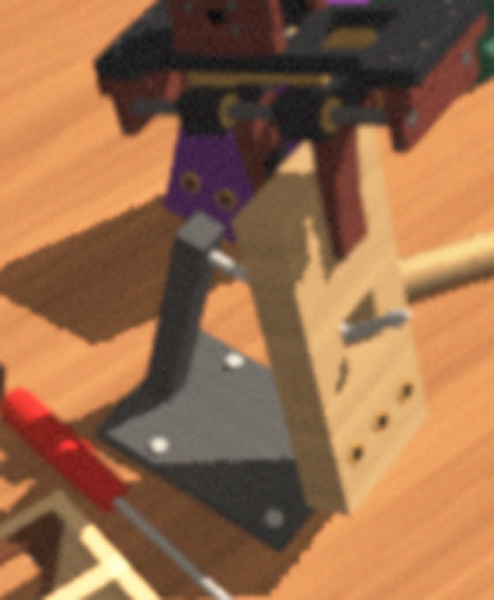

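```bash
python3 - <<'E'
from pl import *
plan([hp(42,141.5,27),hp(45,143,28),hp(48,146.5,28),hp(52,151.5,29),hp(52,151.5,29)])
u=np.array([25,36])/np.hypot(25,36)
b=np.array([45,140])
def q(s,t): x,z=b+u*s; return hp(x,z,t)
print(b+u*14)
plan([q(21,29),q(28,29),q(35,30),q(40,30),q(40,30)])
plan([q(50,30),q(60,30),q(70,30),q(80,30),q(85,30)])
E
```

```text
[[[0.021, 0.0, 0.003], [0.0, 0.0, 0.0]], [[0.037, 0.0, 0.003], [0.0, 0.017, 0.0]], [[0.066, 0.0, -0.008], [0.0, 0.017, 0.0]], [[0.098, 0.0, -0.026], [0.0, 0.033, 0.0]], [[0.098, 0.0, -0.026], [0.0, 0.033, 0.0]]]
max 0.098
[ 52.98554133 151.49917952]
[[[0.048, 0.0, -0.017], [0.0, 0.0, 0.0]], [[0.089, 0.0, -0.038], [0.0, 0.0, 0.0]], [[0.125, 0.0, -0.058], [0.0, 0.017, 0.0]], [[0.155, 0.0, -0.073], [0.0, 0.017, 0.0]], [[0.155, 0.0, -0.073], [0.0, 0.017, 0.0]]]
max 0.155
[[[0.06, 0.0, -0.029], [0.0, 0.0, 0.0]], [[0.12, 0.0, -0.057], [0.0, 0.0, 0.0]], [[0.181, 0.0, -0.085], [0.0, 0.0, 0.0]], [[0.241, 0.0, -0.114], [0.0, 0.0, 0.0]], [[0.271, 0.0, -0.128], [0.0, 0.0, 0.0]]]
max 0.271
```

{"method": "move_arm", "body": {
  "motion": [
    [[0.021, 0.0, 0.003], [0.0, 0.0, 0.0]],
    [[0.037, 0.0, 0.003], [0.0, 0.017, 0.0]],
    [[0.066, 0.0, -0.008], [0.0, 0.017, 0.0]],
    [[0.098, 0.0, -0.026], [0.0, 0.033, 0.0]],
    [[0.098, 0.0, -0.026], [0.0, 0.033, 0.0]]
  ]
}}

```text
t: 11.08
ee_pos: [527.5, 262.7, 200.1]
orientation: [-2.957, -0.379, -0.766]
ft_force: [0.2, 0.4, -3.0]
width: 27.7
```

```bash
python3 - <<'E'
from pl import *
o=ctrl.get_obs(); print(np.round(o['ft_force'],1),np.round(o['moment'],2),np.round(o['ee_pos'],1),hp(52,151.5,29)[0],np.round(o['qpos'],2))
im=save('side','d7.png'); s=im['pixels'][:,:,::-1]
a=cv2.resize(s[190:360,190:330],(400,486),interpolation=cv2.INTER_CUBIC)
im=save('scene','s7.png'); s=im['pixels'][:,:,::-1]
b=cv2.resize(s[50:220,300:440],(400,486),interpolation=cv2.INTER_CUBIC)
cv2.imwrite('pics/z7.png',np.hstack([a,b]))
E
```

```text
[ 0.2  0.4 -3. ] [-0.15  0.38 -0.03] [527.5 262.7 200.1] [527.28918439 262.56165317 199.60408389] [ 0.5   0.25  2.07 -0.36  0.35  0.56]
```

View pics/z7.png

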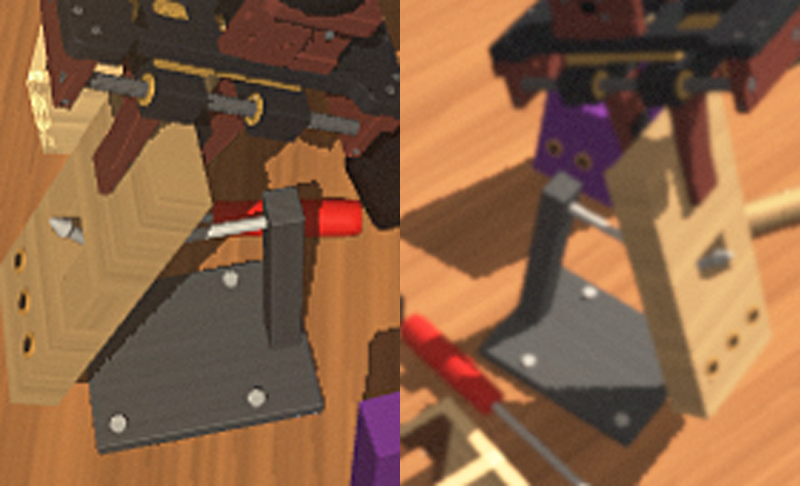

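No contact; the barb tip sits inside the hole and the forces show only the weight. Next I continue up the bent part.

{"method": "move_arm", "body": {
  "motion": [
    [[0.048, 0.0, -0.017], [0.0, 0.0, 0.0]],
    [[0.089, 0.0, -0.038], [0.0, 0.0, 0.0]],
    [[0.125, 0.0, -0.058], [0.0, 0.017, 0.0]],
    [[0.155, 0.0, -0.073], [0.0, 0.017, 0.0]],
    [[0.155, 0.0, -0.073], [0.0, 0.017, 0.0]]
  ]
}}

```text
t: 11.8
ee_pos: [542.2, 266.5, 221.0]
orientation: [-2.948, -0.378, -0.791]
ft_force: [0.6, -0.1, -2.7]
width: 28.1
```

```bash
python3 - <<'E'
from pl import *
o=ctrl.get_obs(); print(np.round(o['ft_force'],1),np.round(o['moment'],2),np.round(o['ee_pos'],1),np.round(o['qpos'],2))
im=save('side','d8.png'); s=im['pixels'][:,:,::-1]
a=cv2.resize(s[190:360,180:320],(400,486),interpolation=cv2.INTER_CUBIC)
im=save('scene','s8.png'); s=im['pixels'][:,:,::-1]
b=cv2.resize(s[50:220,310:450],(400,486),interpolation=cv2.INTER_CUBIC)
cv2.imwrite('pics/z8.png',np.hstack([a,b]))
E
```

```text
[ 0.6 -0.1 -2.7] [-0.17  0.41 -0.01] [542.2 266.5 221. ] [ 0.5   0.24  2.03 -0.33  0.38  0.52]
```

View pics/z8.png

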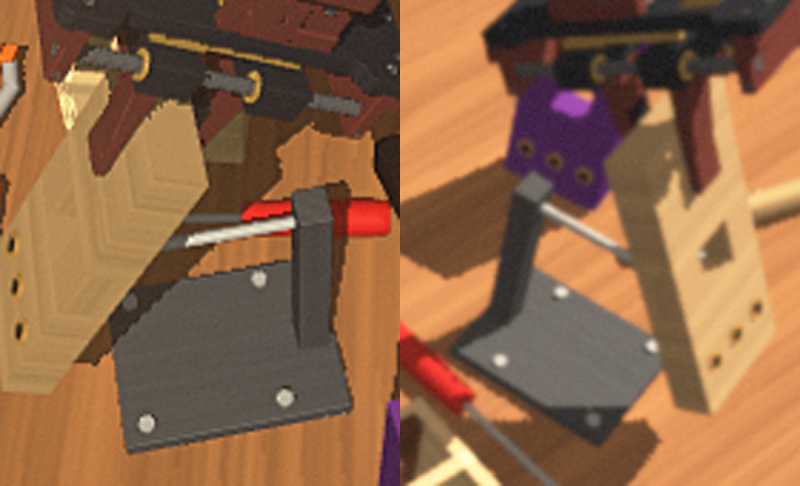

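{"method": "move_arm", "body": {
  "motion": [
    [[0.06, 0.0, -0.029], [0.0, 0.0, 0.0]],
    [[0.12, 0.0, -0.057], [0.0, 0.0, 0.0]],
    [[0.181, 0.0, -0.085], [0.0, 0.0, 0.0]],
    [[0.241, 0.0, -0.114], [0.0, 0.0, 0.0]],
    [[0.271, 0.0, -0.128], [0.0, 0.0, 0.0]]
  ]
}}

```text
t: 12.52
ee_pos: [567.3, 273.0, 258.4]
orientation: [-2.948, -0.377, -0.792]
ft_force: [-0.7, 0.1, -2.9]
width: 28.1
```

```bash
python3 - <<'E'
from pl import *
chk()
im=save('side','d9.png'); s=im['pixels'][:,:,::-1]
a=cv2.resize(s[190:360,180:320],(400,486),interpolation=cv2.INTER_CUBIC)
im=save('scene','s9.png'); s=im['pixels'][:,:,::-1]
b=cv2.resize(s[50:220,310:450],(400,486),interpolation=cv2.INTER_CUBIC)
cv2.imwrite('pics/z9.png',np.hstack([a,b]))
E
```

```text
t 12.525 ee [567.3 273.  258.4] cmd [566.6 272.8 257.4] dp [0.7 0.2 1. ] dR [0.01 0.06 0.02] F [-0.7  0.1 -2.9] w 28.1 q [ 0.49  0.22  1.95 -0.25  0.48  0.43]
```

View pics/z9.png

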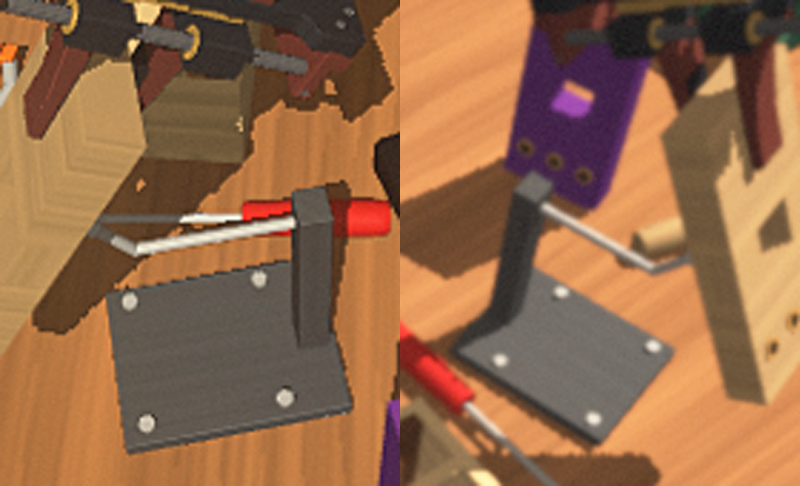

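```bash
python3 - <<'E'
from pl import *
p,R=load(); c,s=np.cos(SY),np.sin(SY)
p1=p+[70*c,70*s,55]
plan(interp((p,R),(p1,down(SY,np.radians(30)))),nd=2)
p2=np.array([620,270,315])
plan(interp(load(),(p2,down(SY,0))),nd=2)
p3=np.array([605,145,315]); plan(interp(load(),(p3,down(.1,0))),nd=2)
p4=np.array([588.4,18.2,310]); plan(interp(load(),(p4,down(-.028,0)),hold=1),nd=3)
E
```

```text
[[[0.12, 0.0, -0.02], [0.0, 0.0, 0.0]], [[0.23, 0.0, -0.03], [0.0, 0.0, 0.0]], [[0.35, 0.0, -0.05], [0.0, 0.0, 0.0]], [[0.47, 0.0, -0.07], [0.0, 0.0, 0.0]], [[0.59, 0.0, -0.08], [0.0, 0.0, 0.0]]]
max 0.59
[[[-0.02, 0.02, -0.02], [0.0, -0.1, 0.0]], [[-0.04, 0.04, -0.03], [0.0, -0.2, 0.0]], [[-0.06, 0.06, -0.05], [0.0, -0.3, 0.0]], [[-0.08, 0.09, -0.07], [0.0, -0.4, 0.0]], [[-0.1, 0.11, -0.08], [0.0, -0.5, 0.0]]]
max 0.5
[[[-0.06, 0.16, 0.0], [0.0, 0.0, 0.03]], [[-0.12, 0.31, 0.0], [0.0, 0.0, 0.06]], [[-0.19, 0.47, 0.0], [0.0, 0.0, 0.09]], [[-0.25, 0.62, 0.0], [0.0, 0.0, 0.12]], [[-0.31, 0.78, 0.0], [0.0, 0.0, 0.15]]]
max 0.78
[[[-0.049, 0.208, 0.008], [0.0, 0.0, 0.03]], [[-0.097, 0.415, 0.017], [0.0, 0.0, 0.06]], [[-0.146, 0.623, 0.025], [0.0, 0.0, 0.09]], [[-0.194, 0.83, 0.033], [0.0, 0.0, 0.12]], [[-0.194, 0.83, 0.033], [0.0, 0.0, 0.12]]]
max 0.83
```

{"method": "move_arm", "body": {
  "motion": [
    [[0.12, 0.0, -0.02], [0.0, 0.0, 0.0]],
    [[0.23, 0.0, -0.03], [0.0, 0.0, 0.0]],
    [[0.35, 0.0, -0.05], [0.0, 0.0, 0.0]],
    [[0.47, 0.0, -0.07], [0.0, 0.0, 0.0]],
    [[0.59, 0.0, -0.08], [0.0, 0.0, 0.0]]
  ]
}}

```text
t: 13.25
ee_pos: [635.6, 290.8, 312.4]
orientation: [-2.949, -0.378, -0.79]
ft_force: [0.1, -0.2, -3.1]
width: 27.6
```

{"method": "move_arm", "body": {
  "motion": [
    [[-0.02, 0.02, -0.02], [0.0, -0.1, 0.0]],
    [[-0.04, 0.04, -0.03], [0.0, -0.2, 0.0]],
    [[-0.06, 0.06, -0.05], [0.0, -0.3, 0.0]],
    [[-0.08, 0.09, -0.07], [0.0, -0.4, 0.0]],
    [[-0.1, 0.11, -0.08], [0.0, -0.5, 0.0]]
  ]
}}

```text
t: 13.88
ee_pos: [621.3, 269.8, 315.4]
orientation: [3.116, 0.399, -0.003]
ft_force: [0.4, -0.1, -3.4]
width: 27.7
```

{"method": "move_arm", "body": {
  "motion": [
    [[-0.06, 0.16, 0.0], [0.0, 0.0, 0.03]],
    [[-0.12, 0.31, 0.0], [0.0, 0.0, 0.06]],
    [[-0.19, 0.47, 0.0], [0.0, 0.0, 0.09]],
    [[-0.25, 0.62, 0.0], [0.0, 0.0, 0.12]],
    [[-0.31, 0.78, 0.0], [0.0, 0.0, 0.15]]
  ]
}}

```text
t: 14.5
ee_pos: [604.7, 143.0, 315.5]
orientation: [-3.138, -0.15, -0.002]
ft_force: [0.1, -0.1, -2.7]
width: 28.1
```

{"method": "move_arm", "body": {
  "motion": [
    [[-0.049, 0.208, 0.008], [0.0, 0.0, 0.03]],
    [[-0.097, 0.415, 0.017], [0.0, 0.0, 0.06]],
    [[-0.146, 0.623, 0.025], [0.0, 0.0, 0.09]],
    [[-0.194, 0.83, 0.033], [0.0, 0.0, 0.12]],
    [[-0.194, 0.83, 0.033], [0.0, 0.0, 0.12]]
  ]
}}

```text
t: 15.12
ee_pos: [587.6, 15.5, 310.4]
orientation: [3.141, -0.05, 0.001]
ft_force: [0.7, 0.8, -2.7]
width: 27.9
```

```bash
python3 - <<'E'
from wr import *
chk()
im1=save('side','d10.png'); im2=save('scene','s10.png')
o=ctrl.get_obs(); 
cd=[561.4,18.9,-.028]; sl=[561.4+27,18.2,-.028]
g=[(a+[0,0,0],b,c) for a,b,c in guide_segs([588.4,18.2,-.028])]
dz=np.array([0,0,310-155-26.])
segs=caddy_segs(cd)+slot_segs(sl)+[(a+dz,b+dz,c) for a,b,c in g]
overlay(im1['pixels'][:,:,::-1],im1,segs,(150,310,80,260),(533,600),'d10z.png')
overlay(im2['pixels'][:,:,::-1],im2,segs,(220,380,120,300),(533,600),'s10z.png')
for c in ['scene','side']:
  ctrl.get_image(c); print(c,[(np.round(d['location'],1).tolist(),round(d['p'],2)) for d in ctrl.pinpoint(c,'caddy_slot')],[(np.round(d['location'],1).tolist(),round(d['p'],2)) for d in ctrl.pinpoint(c,'guide')])
E
```

```text
t 15.125 ee [587.6  15.5 310.4] cmd [588.4  18.2 310. ] dp [-0.8 -2.7  0.4] dR [-0.02  0.04  0.24] F [ 0.7  0.8 -2.7] w 27.9 q [ 0.01  0.28  1.63 -0.    1.23  0.04]
scene [([587.7, 11.8, 6.3], 0.83)] [([363.2, 382.3, 1.3], 0.73), ([585.9, 17.1, 157.9], 0.62)]
side [([582.9, 13.9, 10.9], 0.66), ([505.2, 257.1, -0.8], 0.39)] [([365.8, 382.1, -4.6], 0.87), ([586.7, 21.9, 157.6], 0.75)]
```

View pics/d10z.png

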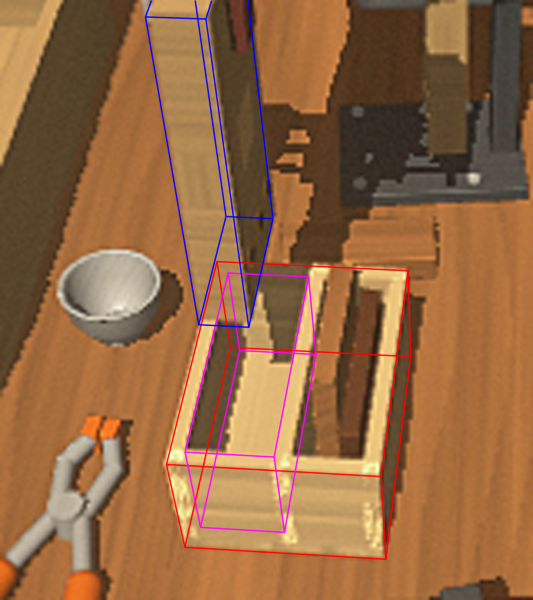

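View pics/s10z.png

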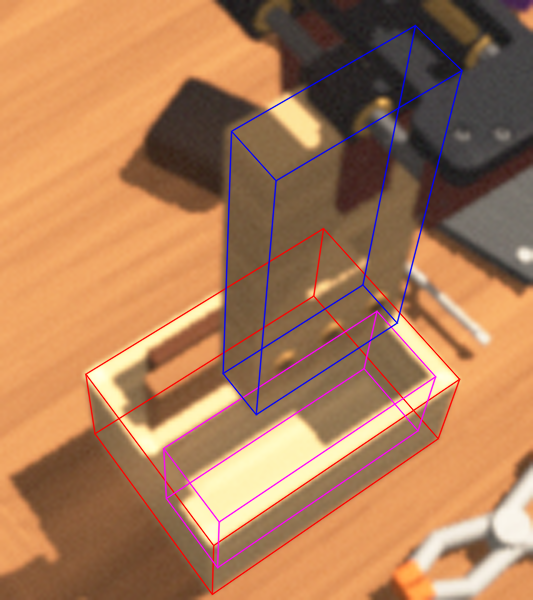

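```bash
python3 - <<'E'
from pl import *
plan(interp(load(),(np.array([588,17.5,243]),down(-.028,0)),hold=1),nd=3)
E
```

```text
[[[-0.001, 0.001, 0.112], [0.0, 0.0, 0.0]], [[-0.001, 0.002, 0.223], [0.0, 0.0, 0.0]], [[-0.002, 0.004, 0.335], [0.0, 0.0, 0.0]], [[-0.003, 0.005, 0.447], [0.0, 0.0, 0.0]], [[-0.003, 0.005, 0.447], [0.0, 0.0, 0.0]]]
max 0.447
```

{"method": "move_arm", "body": {
  "motion": [
    [[-0.001, 0.001, 0.112], [0.0, 0.0, 0.0]],
    [[-0.001, 0.002, 0.223], [0.0, 0.0, 0.0]],
    [[-0.002, 0.004, 0.335], [0.0, 0.0, 0.0]],
    [[-0.003, 0.005, 0.447], [0.0, 0.0, 0.0]],
    [[-0.003, 0.005, 0.447], [0.0, 0.0, 0.0]]
  ]
}}

```text
t: 16.15
ee_pos: [586.8, 17.4, 240.9]
orientation: [3.141, -0.044, -0.006]
ft_force: [0.9, 0.6, -2.6]
width: 28.0
```

```bash
python3 - <<'E'
from wr import *
chk()
im1=save('side','d11.png'); im2=save('scene','s11.png')
a=cv2.resize(im1['pixels'][100:260,180:290,::-1],(400,582),interpolation=cv2.INTER_CUBIC)
b=cv2.resize(im2['pixels'][150:310,240:350,::-1],(400,582),interpolation=cv2.INTER_CUBIC)
cv2.imwrite('pics/z11.png',np.hstack([a,b]))
plan(interp(load(),(np.array([588,17.5,176]),down(-.028,0)),hold=1),nd=3)
E
```

```text
t 16.15 ee [586.8  17.4 240.9] cmd [587.9  17.5 243. ] dp [-1.1 -0.1 -2. ] dR [-0.01 -0.21  0.  ] F [ 0.9  0.6 -2.6] w 28.0 q [0.01 0.35 1.7  0.   1.1  0.04]
[[[0.0, 0.0, 0.112], [0.0, 0.0, 0.0]], [[0.0, 0.0, 0.223], [0.0, 0.0, 0.0]], [[0.0, 0.0, 0.335], [0.0, 0.0, 0.0]], [[0.0, 0.0, 0.446], [0.0, 0.0, 0.0]], [[0.0, 0.0, 0.446], [0.0, 0.0, 0.0]]]
max 0.446
```

View pics/z11.png

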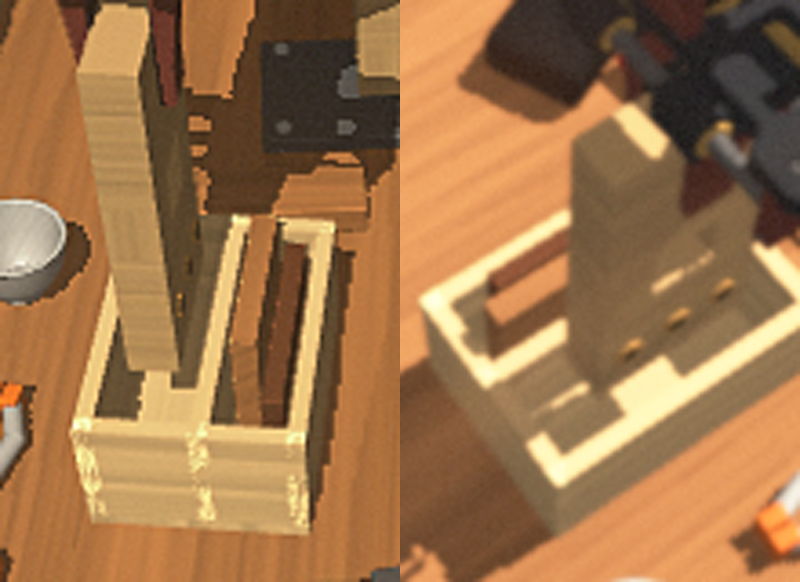

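{"method": "move_arm", "body": {
  "motion": [
    [[0.0, 0.0, 0.112], [0.0, 0.0, 0.0]],
    [[0.0, 0.0, 0.223], [0.0, 0.0, 0.0]],
    [[0.0, 0.0, 0.335], [0.0, 0.0, 0.0]],
    [[0.0, 0.0, 0.446], [0.0, 0.0, 0.0]],
    [[0.0, 0.0, 0.446], [0.0, 0.0, 0.0]]
  ]
}}

```text
t: 16.88
ee_pos: [586.8, 17.5, 174.1]
orientation: [3.141, -0.044, -0.006]
ft_force: [0.3, 0.5, -3.2]
width: 27.6
```

```bash
python3 - <<'E'
from wr import *
chk()
im1=save('side','d12.png'); im2=save('scene','s12.png')
a=cv2.resize(im1['pixels'][100:260,180:290,::-1],(400,582),interpolation=cv2.INTER_CUBIC)
b=cv2.resize(im2['pixels'][150:310,240:350,::-1],(400,582),interpolation=cv2.INTER_CUBIC)
cv2.imwrite('pics/z12.png',np.hstack([a,b]))
p=load()[0]
plan([(np.array([588,17.5,z]),down(-.028,0)) for z in (173,170,167,165,164)],nd=3)
E
```

```text
t 16.875 ee [586.8  17.5 174.1] cmd [587.9  17.5 176.1] dp [-1.2 -0.  -2. ] dR [-0.01 -0.2  -0.  ] F [ 0.3  0.5 -3.2] w 27.6 q [ 0.01  0.43  1.75 -0.    0.97  0.04]
[[[0.0, 0.0, 0.02], [0.0, 0.0, 0.0]], [[0.0, 0.0, 0.04], [0.0, 0.0, 0.0]], [[0.0, 0.0, 0.06], [0.0, 0.0, 0.0]], [[0.0, 0.0, 0.074], [0.0, 0.0, 0.0]], [[0.0, 0.0, 0.08], [0.0, 0.0, 0.0]]]
max 0.08
```

View pics/z12.png

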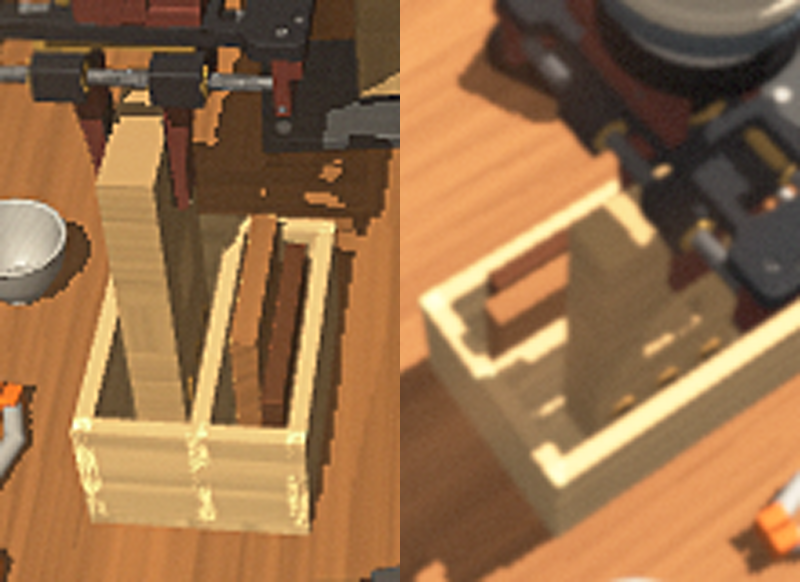

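{"method": "move_arm", "body": {
  "motion": [
    [[0.0, 0.0, 0.02], [0.0, 0.0, 0.0]],
    [[0.0, 0.0, 0.04], [0.0, 0.0, 0.0]],
    [[0.0, 0.0, 0.06], [0.0, 0.0, 0.0]],
    [[0.0, 0.0, 0.074], [0.0, 0.0, 0.0]],
    [[0.0, 0.0, 0.08], [0.0, 0.0, 0.0]]
  ]
}}

```text
t: 17.6
ee_pos: [587.9, 17.4, 163.9]
orientation: [-3.141, 0.044, 0.0]
ft_force: [-0.3, 0.4, -3.1]
width: 28.0
```

```bash
python3 - <<'E'
from wr import *
chk()
E
```

```text
t 17.6 ee [587.9  17.4 163.9] cmd [587.9  17.5 164.1] dp [-0.1 -0.  -0.2] dR [ 0.   -0.01  0.  ] F [-0.3  0.4 -3.1] w 28.0 q [0.01 0.44 1.76 0.   0.94 0.04]
```

{"method": "move_arm", "body": {
  "motion": [
    [[0, 0, 0.004], [0, 0, 0]],
    [[0, 0, 0.008], [0, 0, 0]],
    [[0, 0, 0.01], [0, 0, 0]],
    [[0, 0, 0.01], [0, 0, 0]],
    [[0, 0, 0.01], [0, 0, 0]]
  ]
}}

```text
t: 18.23
ee_pos: [588.1, 17.5, 163.1]
orientation: [-3.141, 0.044, -0.001]
ft_force: [-2.5, -0.2, 6.2]
width: 27.8
```

{"method": "move_arm", "body": {
  "motion": [
    [[0, 0, 0], [0, 0, 0]],
    [[0, 0, 0], [0, 0, 0]],
    [[0, 0, 0], [0, 0, 0]],
    [[0, 0, 0], [0, 0, 0]],
    [[0, 0, 0], [0, 0, 0]]
  ],
  "gripper": 0.8
}}

```text
t: 18.85
ee_pos: [588.0, 17.4, 162.5]
orientation: [-3.141, 0.044, 0.0]
ft_force: [0.7, -0.4, -0.1]
width: 69.7
```

```bash
python3 - <<'E'
from wr import *
o=ctrl.get_obs();print(o['ft_force'],o['width'],o['ee_pos'])
im1=save('side','d13.png'); im2=save('scene','s13.png')
a=cv2.resize(im1['pixels'][100:260,180:290,::-1],(400,582),interpolation=cv2.INTER_CUBIC)
b=cv2.resize(im2['pixels'][150:310,240:350,::-1],(400,582),interpolation=cv2.INTER_CUBIC)
cv2.imwrite('pics/z13.png',np.hstack([a,b]))
E
```

```text
[ 0.70383563 -0.41245378 -0.11431054] 69.74080871709613 [587.97782286  17.44110418 162.5060116 ]
```

View pics/z13.png

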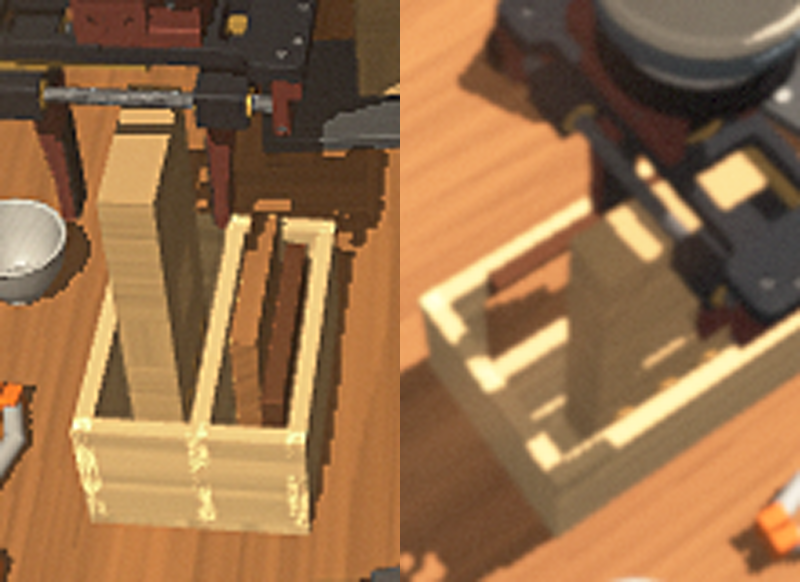

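Both views show the guide standing upright in the slot with the fingers clear of it. I'll retract straight up.

{"method": "move_arm", "body": {
  "motion": [
    [[0, 0, -0.1], [0, 0, 0]],
    [[0, 0, -0.3], [0, 0, 0]],
    [[0, 0, -0.5], [0, 0, 0]],
    [[0, 0, -0.75], [0, 0, 0]],
    [[0, 0, -1], [0, 0, 0]]
  ]
}}

```text
t: 19.58
ee_pos: [587.9, 17.5, 315.0]
orientation: [-3.141, 0.044, -0.002]
ft_force: [0.7, -1.0, -1.1]
width: 70.4
```

{"method": "move_arm", "body": {
  "motion": [
    [[-0.2, 0, -0.1], [0, 0, 0]],
    [[-0.4, 0, -0.2], [0, 0, 0]],
    [[-0.6, 0, -0.3], [0, 0, 0]],
    [[-0.6, 0, -0.3], [0, 0, 0]],
    [[-0.6, 0, -0.3], [0, 0, 0]]
  ]
}}

```text
t: 20.2
ee_pos: [498.6, 20.0, 358.0]
orientation: [-3.141, 0.044, -0.002]
ft_force: [0.4, -0.3, -0.6]
width: 70.6
```

```bash
python3 - <<'E'
from wr import *
o=ctrl.get_obs();print(o['ft_force'],o['width'],o['ee_pos'],o['t'])
im1=save('side','d14.png'); im2=save('scene','s14.png')
cd=[561.4,18.9,-.028]; sl=[588.4,18.2,-.028]
dz=np.array([0,0,-18])
segs=caddy_segs(cd)+slot_segs(sl)+[(a+dz,b+dz,c) for a,b,c in guide_segs([588,17.5,-.028])]
overlay(im1['pixels'][:,:,::-1],im1,segs,(180,300,100,260),(400,533),'d14z.png')
overlay(im2['pixels'][:,:,::-1],im2,segs,(230,380,130,310),(400,480),'s14z.png')
a=cv2.imread('pics/d14z.png');b=cv2.imread('pics/s14z.png'); b=cv2.copyMakeBorder(b,0,53,0,0,0)
cv2.imwrite('pics/z14.png',np.hstack([a,b]))
for c in ['scene','side']:
  ctrl.get_image(c)
  for n in ['guide','push_board','caddy_slot']: print(c,n,[(np.round(d['location'],1).tolist(),round(d['p'],2)) for d in ctrl.pinpoint(c,n)])
E
```

```text
[ 0.40371678 -0.2914224  -0.5836103 ] 70.58835910094025 [498.61577158  19.95401037 358.02478626] 20.2
scene guide [([363.6, 380.2, 0.8], 0.75), ([588.2, 16.6, 9.5], 0.59)]
scene push_board [([484.6, -278.7, 26.1], 0.9)]
scene caddy_slot [([588.4, 16.8, 5.8], 0.79)]
side guide [([366.6, 380.9, -2.0], 0.93), ([588.8, 17.7, 7.2], 0.8)]
side push_board [([481.7, -272.8, 22.8], 0.79)]
side caddy_slot [([584.6, 16.3, 10.8], 0.76)]
```

View pics/z14.png

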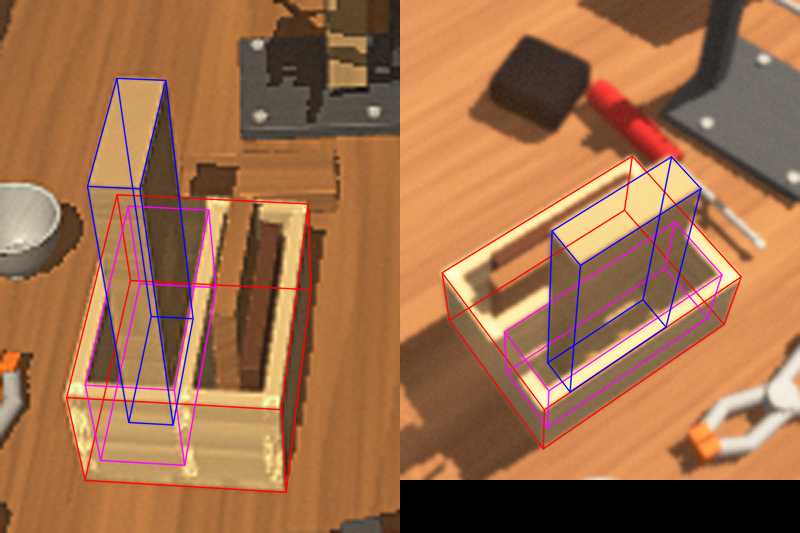

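View pics/s14.png

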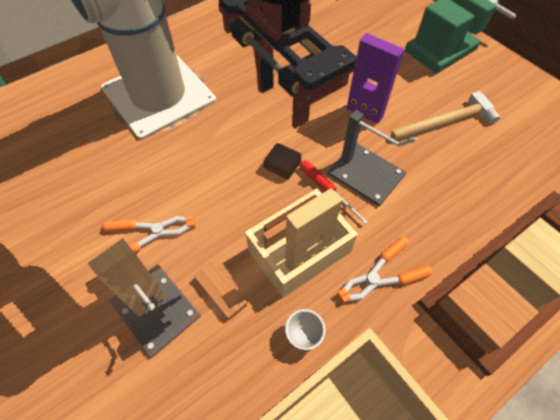

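The overlay and detections put the guide upright at the slot centre with its underside on the floor. The other board hangs where it did, and the arm is clear, so I'm handing in.

```bash
python3 -c "
from workcell import ctrl
print(ctrl.close_job())"
```

```text
the job is handed in; nothing more can be done
None
```

I took the drilling guide off its hook as described: raised it 13.5 mm, slid it forward along the bar, and leaned its top 27–30° towards the post. I then backed it out over the barb, stood it foot down in the caddy's empty slot, released it and retracted the arm. I handed the job in at about 21 s of the 59 s allowed; the hand-in gave no verdict.

- **Guide:** the detections put its origin at (588, 17, 7–10) mm, against a slot point at about (585–588, 16–17, 8) mm. It stands upright, and the outline of the expected pose matches both camera views.
- **Other board:** it still hangs where it did; its before and after detections agree to within about 3 mm.
- **Forces:** readings after each move on the hook showed only the guide's weight. The most I saw was about 7 N, at touchdown on the slot floor.
- **Arm:** clear of everything, about 100 mm back and 150 mm above the guide.
- **Disagreements:** early single-camera estimates of the slot centre differed by up to about 7 mm from my own fit, which I used. The final detections agreed with it to within 4 mm. No check failed.

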